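# Stand the sawn blanks in their matching nests

## Task

The saw has cut four bar blanks: stand each one upright in the inspection nest whose raised outline has the shape of its section (round, square, hexagon, flat rectangle) and whose floor has the colour of the paint on its upper end. Each must sit flat on the nest's floor inside the outline, set down gently rather than dropped, and be let go. Leave the oil pot and the wood offcut standing where they are.

Things in the scene. Friction and masses are not known exactly. Their poses are not given: they have to be found in the camera images.
- round_blank: Round steel bar blank, 40 mm in diameter, upper end painted red, about 0.5 kg. Loose; stands upright on the table, 55 mm tall. Origin: centre of its underside, z up along the bar.
- square_blank: Square aluminium bar blank, 38 x 38 mm, upper end painted blue, about 0.2 kg. Sides square to its x and y axes. Loose; stands upright on the table, 55 mm tall. Origin: centre of its underside, z up along the bar.
- hex_blank: Hexagonal brass bar blank, 38 mm across flats (44 mm across corners), upper end painted yellow, about 0.6 kg. Its x axis points square through the middle of a flat; the other flats follow every 60 degrees. Loose; stands upright on the table, 55 mm tall. Origin: centre of its underside, z up along the bar.
- flat_blank: Flat bar blank of dark steel, 24 mm thick along its x axis and 50 mm wide along its y axis, upper end painted white, about 0.5 kg. Loose; stands upright on the table, 55 mm tall. Origin: centre of its underside, z up along the bar.
- round_nest: Nest with a circular outline, 60 mm inside diameter, floor painted red. Fixed: dark disc, 104 mm diameter, 8 mm thick; its top is the floor. Bright outline strip, 5 mm wide, 6 mm above the floor. Origin: centre of the underside, on the table, z up; a seated blank's underside is 8 mm above it.
- square_nest: Nest with a square outline, 58 x 58 mm inside, sides square to its x and y axes, floor painted blue. Fixed: dark disc, 104 mm diameter, 8 mm thick; its top is the floor. Bright outline strip, 5 mm wide, 6 mm above the floor. Origin: centre of the underside, on the table, z up; a seated blank's underside is 8 mm above it.
- hex_nest: Nest with a hexagonal outline, 58 mm across flats inside, x axis square through the middle of a flat, floor painted yellow. Fixed: dark disc, 104 mm diameter, 8 mm thick; its top is the floor. Bright outline strip, 5 mm wide, 6 mm above the floor. Origin: centre of the underside, on the table, z up; a seated blank's underside is 8 mm above it.
- flat_nest: Nest with a rectangular outline, inside 44 mm along its x axis and 70 mm along its y axis, floor painted white; the flat blank's y axis goes along the nest's y axis, either way round. Fixed: dark disc, 104 mm diameter, 8 mm thick; its top is the floor. Bright outline strip, 5 mm wide, 6 mm above the floor. Origin: centre of the underside, on the table, z up; a seated blank's underside is 8 mm above it.
- oil_pot: Bystander: dark green squat oil pot with a brass cap, 60 mm in diameter, 61 mm tall, standing loose among the blanks. Origin: centre of its underside.
- wood_offcut: Bystander: pale wood block with one dark bark side, 50 mm along x, 60 mm along y, 40 mm tall, lying loose among the blanks. Origin: centre of its underside.

How it is judged:
At the end, for the whole second after the job is handed in: Each of the four blanks stands upright (within 0.08 rad), at rest and released, flat on the floor of the nest of its own shape (underside 5 to 11.5 mm above the table, so not perched on the outline), its centre within 14 mm of the nest's centre, which is anywhere inside the outline (horizontal distance between round_blank and round_nest below 0.014 m and z of round_blank in the frame of round_nest between 0.005 and 0.0115 m and angle between each of round_blank, square_blank, hex_blank, flat_blank's own z axis and vertical below 0.08 rad and linear speed of each of round_blank, square_blank, hex_blank, flat_blank below 0.02 m/s and angular speed of each of round_blank, square_blank, hex_blank, flat_blank below 0.1 rad/s and contact force between the fingers and round_blank below 0.1 N and horizontal distance between square_blank and square_nest below 0.014 m and z of square_blank in the frame of square_nest between 0.005 and 0.0115 m and contact force between the fingers and square_blank below 0.1 N and horizontal distance between hex_blank and hex_nest below 0.014 m and z of hex_blank in the frame of hex_nest between 0.005 and 0.0115 m and contact force between the fingers and hex_blank below 0.1 N and horizontal distance between flat_blank and flat_nest below 0.014 m and z of flat_blank in the frame of flat_nest between 0.005 and 0.0115 m and contact force between the fingers and flat_blank below 0.1 N); the robot touches nothing.
It fails at once if the oil pot is pushed more than 20 mm from its place or tipped (distance of oil_pot from where it was at the start of the episode above 0.02 m or angle between oil_pot's own z axis and vertical above 0.5 rad).
It fails at once if the wood offcut is pushed more than 20 mm from its place or tipped (distance of wood_offcut from where it was at the start of the episode above 0.02 m or angle between wood_offcut's own z axis and vertical above 0.5 rad).
It fails at once if a blank is dropped or thrown (faster than 0.7 m/s with no finger on it, a fall of about 25 mm) ((linear speed of round_blank above 0.7 m/s and contact force between the fingers and round_blank below 0.01 N) or (linear speed of square_blank above 0.7 m/s and contact force between the fingers and square_blank below 0.01 N) or (linear speed of hex_blank above 0.7 m/s and contact force between the fingers and hex_blank below 0.01 N) or (linear speed of flat_blank above 0.7 m/s and contact force between the fingers and flat_blank below 0.01 N)).
It also fails if it takes over 104 s, if anything falls off the work surface, if the arm or the gripper's body presses on something with over 40 N, if the wrist force passes 120 N, or if a joint passes its speed limit or range.

## Robot

A 7-joint arm with a two-finger parallel gripper is mounted at the origin on the work surface. World frame = base frame: x ahead of the robot, y to its left, z up, the work surface at z = 0. Lengths are in m, angles in rad, forces in N, time in s.
With the tool pointing down it reaches from about 0.425 to 0.875 m from the base axis. Payload 4.7 kg.
Tool frame: the origin (TCP) lies on the centre line of the jaws, within the pads' length; the fingertips stand 14 mm ahead of it and the grasp point (between the pads) lies 5 mm behind it; z points along the fingers, x is the direction in which the jaws open and shut, and the axes are right-handed (so a half turn about z gives the same grasp; the last joint's range is limited). The gripper opens to 87 mm and grips with 3 to 60 N. Pads are 19 mm wide; open, the fingers measure 117 mm over their backs; the gripper's body (75 mm by 190 mm) begins 51 mm behind the grasp point.
Start: joints at [-1.107, 0.321, -0.07, 1.45, 0.023, 1.371, -0.057], TCP at [0.283, 0.585, 0.237] pointing down, gripper open.
Joint ranges: [-2.86, 2.86], [-0.3, 2.09], [-1.38, 1.24], [0.06, 2.45], [-1.56, 4.7], [0.09, 2.05], [-2.69, 2.69]. Speed limits (rad/s): [2.57, 2.57, 3.14, 3.14, 3.14, 3.14, 3.14].

## Interface

Orientations are given as a rotation vector (axis times angle).
In Python, from bench import ctrl gives the robot as it stands.
- The arm moves only by the tool drive_tool, never from a script. Its argument "rows" is a list that holds one entry, the list of rows, each a list of 5 numbers: the shift along the tool's x, y, z scaled (see below), then the turn about the tool's z scaled (see below), then the closure in counts, from 0 (fully open) to 255 (shut). In form: [[[dx, dy, dz, spin, jaw], ...]]. A call has 1 to 20 rows; each row is the pose to reach, as a shift and turn from the pose commanded when the call began, along the tool's axes at that moment, turning the shorter way round; what a row does not reach only later rows make up. The controller multiplies each number of a shift by 300 mm and each number of a turn by pi rad. A row lasts 1/8 s, in which the tool goes at most 62.5 mm and 10.7 degrees, less where a joint would pass 70% of its speed; a pose out of reach is approached as far as the arm can. A call with a number of a shift or a turn outside -1 to 1 is refused whole. A call with a gripper value outside its range is refused whole. The fingers move at their own pace and stop on an object; "grip_force" is the grip in N (left out, the last holds). Time passes only in rows, so rows that repeat a pose let the fingers close. It gives the time, the measured TCP pose, the force and the opening at its end, in the units of the state.
- ctrl.get_state(): the state, without advancing time (a new reading comes with each control period).
- ctrl.get_image(name): name is "scene" or "top"; returns a dict with "img" (400x640x3 uint8, blue, green, red), "camera_matrix" (3x3 intrinsics, pixels), "k1" (the pictures are not rectified: a ray, as slopes to the right and down, at radius r is drawn at 1 + k1 r^2 times it, then the intrinsics apply), "R" (3x3) and "t" (3): a world point X has camera coordinates R X + t. Camera axes: x right, y down, z forward; pixel columns grow to the right and rows downward; lengths in m; the calibration is good to about 2 mm. A picture is of the moment at which its call begins. There is no depth.
- ctrl.close_job(): hands the job in, once; it reports no verdict.
The state is a dict: "time": time; "joint_positions": joint angles; "qd": joint speeds; "joint_torque": joint torques, N m; "position": TCP position; "tool_rot": TCP orientation; "ft_force": force on the tool from outside, world axes, zero at the start; "torque": the same for the moment, N m; "grip_width": opening from 0.0 (shut) to 1.0 (fully open).
Only numpy, scipy, OpenCV 4.12 (cv2) and the standard library are available. Lean on these libraries where they do the work, as an engineer would, in place of code of your own. Each camera call takes 0.05 s, during which the arm holds its last target.

## Working session

There is one attempt and no reset: what is moved stays moved. The work goes in short steps, Python scripts to look and compute and a tool call to move; the robot and the scene stay as the last step left them, time stands still between calls to the robot, and variables do not carry over. Pictures are saved under pics/ and viewed, and the job is handed in when it is done.

Besides the shell and the picture viewer there is one more tool, called after ">>>" as name([rows], argument=value, ...), one row to a line, values as JSON. drive_tool: Moves the arm, as the interface text tells. Its arguments: {"type":"object","properties":{"rows":{"type":"array"},"grip_force":{"type":"number"}},"required":["rows"]}

```bash
mkdir -p pics
python3 - <<'E'
from bench import ctrl
import cv2
s=ctrl.get_state()
for k,v in s.items(): print(k,v)
for n in("scene","top"):
    d=ctrl.get_image(n); cv2.imwrite(f"pics/{n}0.png",d["img"]); print(n,d["camera_matrix"],d["k1"],d["R"],d["t"])
E
```

```text
time 0.0
joint_positions [-1.1069096   0.32186339 -0.07010411  1.45163772  0.0226279   1.37078036
 -0.05692608]
qd [ 0.00035827  0.0006915   0.00134407  0.00123715 -0.00150289 -0.00110239
 -0.0022077 ]
joint_torque [-2.78246225e-04 -4.91281772e+01 -4.03993204e-01 -3.12524021e+01
 -6.38613151e-02  4.40274342e-02  1.85097238e-04]
position [0.28242408 0.58487591 0.23545412]
tool_rot [ 2.65992594e+00  1.66956165e+00 -2.42684065e-03]
ft_force [-0.20103617  0.39097493  0.59383631]
torque [-0.05720992 -0.01595001  0.01099068]
grip_width 0.9993034575935927
scene [[362.47289528   0.         315.07793137]
 [  0.         362.47289528 201.71443296]
 [  0.           0.           1.        ]] -0.05169415275634349 [[ 0.03666079  0.99931187 -0.0056364 ]
 [ 0.74175733 -0.03099085 -0.66995196]
 [-0.66966562  0.02038013 -0.74238306]] [-0.00524259 -0.39194053  1.43444596]
top [[434.12211692   0.         320.62270686]
 [  0.         434.12211692 199.12713079]
 [  0.           0.           1.        ]] -0.0992291085476102 [[ 0.00489392 -0.99998164  0.00357307]
 [-0.97652997 -0.00554848 -0.21531009]
 [ 0.21532596 -0.0024355  -0.9765392 ]] [0.01158201 0.5428665  1.01252265]
```

View pics/scene0.png

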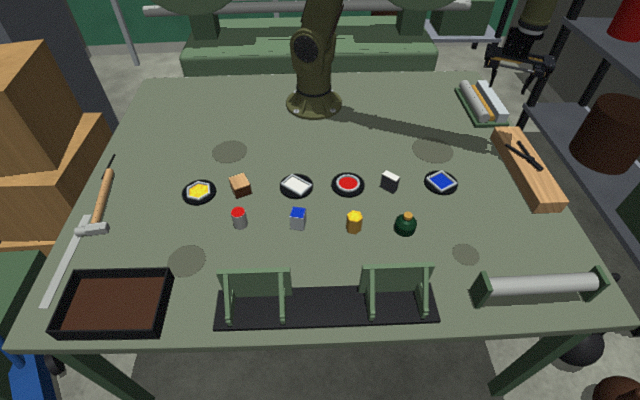

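View pics/top0.png

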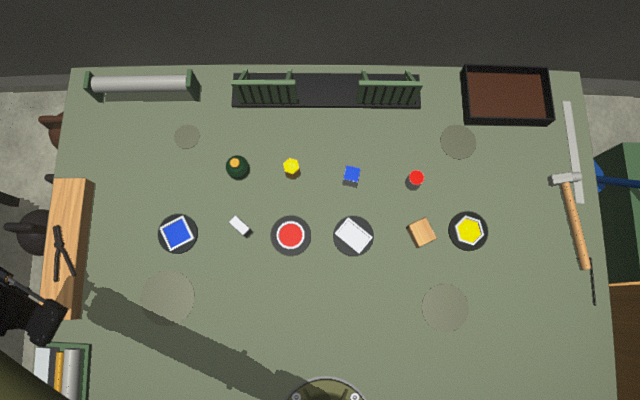

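Both views show everything unobstructed: the nests at rows of about 235 in the top view, the blanks at about 170, and the white blank at (240,226). I'll zoom in.

Run:
```python
import cv2,numpy as np
t=cv2.imread("pics/top0.png");s=cv2.imread("pics/scene0.png")
a=cv2.resize(t[145:265,150:500],None,fx=2.28,fy=2.28,interpolation=cv2.INTER_CUBIC)
b=cv2.resize(s[160:250,170:470],None,fx=2.66,fy=2.66,interpolation=cv2.INTER_CUBIC)
cv2.imwrite("pics/z0.png",np.vstack([cv2.resize(a,(798,274)),cv2.resize(b,(798,240))]))
```

```text
(no output)
```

View pics/z0.png

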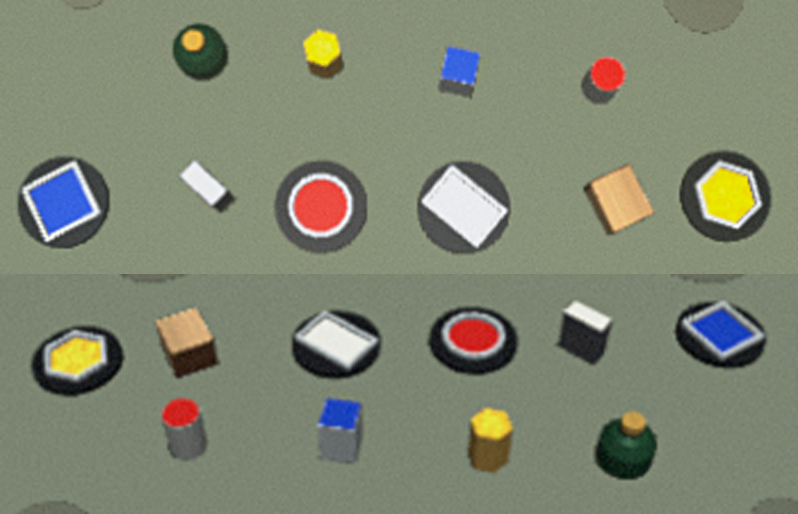

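```bash
cat > h.py <<'E'
from bench import ctrl
import cv2,numpy as np
from scipy.spatial.transform import Rotation as Ro
def world(d,px,z):
    D=np.array([d["k1"],0,0,0,0.]);K=np.array(d["camera_matrix"])
    n=cv2.undistortPointsIter(np.float64(px).reshape(-1,1,2),K,D,None,None,(3,50,1e-10)).reshape(-1,2)
    R=np.array(d["R"]);t=np.array(d["t"]);c=-R.T@t
    r=np.c_[n,np.ones(len(n))]@R
    return (c+r*((z-c[2])/r[:,2])[:,None])
def blobs(img,amin=60):
    hsv=cv2.cvtColor(img,cv2.COLOR_BGR2HSV);H,S,V=cv2.split(hsv);out=[]
    ms={"red":((H<8)|(H>172))&(S>170)&(V>120),"blue":(H>105)&(H<130)&(S>140)&(V>110),"yellow":(H>22)&(H<34)&(S>150)&(V>150),
        "white":(S<40)&(V>165)}
    for k,m in ms.items():
        cs,_=cv2.findContours(m.astype(np.uint8)*255,cv2.RETR_EXTERNAL,cv2.CHAIN_APPROX_NONE)
        for c in cs:
            if cv2.contourArea(c)<amin: continue
            f=np.zeros(m.shape,np.uint8);cv2.drawContours(f,[c],-1,1,-1)
            ys,xs=np.nonzero(f);out.append((k,xs.mean(),ys.mean(),len(xs),c,np.c_[xs,ys].astype(float)))
    return out
E
python3 - <<'E'
from h import *
for n in("top","scene"):
    d=ctrl.get_image(n);print(n)
    for k,u,v,A,c,p in blobs(d["img"]):
        if not(150<u<510 and 140<v<270):continue
        for z in (.008,.014,.055):
            w=world(d,p,z)[:,:2];r=cv2.minAreaRect((w*1000).astype(np.float32))
            print(k,round(u),round(v),A,"z",z,"mean",(w.mean(0)*1000).round(1),"rect c",np.round(r[0],1),np.round(r[1],1),"ang",round(r[2],1))
E
```

```text
top
red 290 235 374 z 0.008 mean [461.2  91.2] rect c [461.5  90.6] [53.9 53.6] ang 0.8
red 290 235 374 z 0.014 mean [460.4  90.8] rect c [460.7  90.2] [53.6 53.3] ang 0.8
red 290 235 374 z 0.055 mean [454.8  88.1] rect c [455.1  87.5] [51.6 51.3] ang 0.8
red 416 177 149 z 0.008 mean [ 615.4 -236.8] rect c [ 613.9 -237.9] [35.5 35.1] ang 0.5
red 416 177 149 z 0.014 mean [ 613.8 -235.5] rect c [ 612.2 -236.5] [35.3 34.9] ang 0.5
red 416 177 149 z 0.055 mean [ 602.4 -226. ] rect c [ 601. -227.] [33.9 33.6] ang 0.5
blue 176 233 435 z 0.008 mean [463.2 385.4] rect c [463.1 386. ] [54.5 54.6] ang 29.9
blue 176 233 435 z 0.014 mean [462.4 383.4] rect c [462.3 383.9] [54.2 54.3] ang 29.9
blue 176 233 435 z 0.055 mean [456.7 369.6] rect c [456.7 370.2] [52.2 52.3] ang 29.9
blue 351 173 190 z 0.008 mean [624.1 -66.4] rect c [623.9 -66.3] [36.5 37.1] ang 78.3
blue 351 173 190 z 0.014 mean [622.4 -65.9] rect c [622.2 -65.8] [36.3 36.9] ang 78.3
blue 351 173 190 z 0.055 mean [610.8 -62.8] rect c [610.5 -62.7] [34.9 35.5] ang 78.3
yellow 469 230 381 z 0.008 mean [ 474.3 -369.3] rect c [ 473.7 -36
[... 3182 characters left out ...]
yellow 198 190 173 z 0.014 mean [ 478.1 -368.1] rect c [ 477.8 -369.5] [49.1 55.6] ang 40.5
yellow 198 190 173 z 0.055 mean [ 518.3 -350.9] rect c [ 518.1 -352.2] [46.5 52.7] ang 40.5
white 296 184 294 z 0.008 mean [459.  -70.3] rect c [456.9 -71.1] [79.  53.1] ang 50.3
white 296 184 294 z 0.014 mean [465. -70.] rect c [462.9 -70.8] [78.4 52.7] ang 50.3
white 296 184 294 z 0.055 mean [505.9 -68.3] rect c [503.9 -69. ] [74.3 50. ] ang 50.3
white 391 175 91 z 0.008 mean [430.9 229.4] rect c [430.3 228.9] [51.4 24. ] ang 48.8
white 391 175 91 z 0.014 mean [437.1 227.4] rect c [436.5 226.9] [51.  23.8] ang 48.8
white 391 175 91 z 0.055 mean [479.5 213.7] rect c [478.9 213.2] [48.3 22.6] ang 48.8
```

```bash
cat >> h.py <<'E'
def tool():
    s=ctrl.get_state();R=Ro.from_rotvec(s["tool_rot"]).as_matrix();return s,np.array(s["position"]),R
def go(x,y,z,yaw=None,sym=180,p=None):
    "numbers from measured pose to world target (mm, deg)"
    s,P,R=tool()
    if p is not None:P=np.array(p)/1000
    d=R.T@(np.array([x,y,z])/1000-P)/.3
    cur=np.degrees(np.arctan2(R[1,0],R[0,0]))
    sp=0 if yaw is None else (yaw-cur+sym/2)%sym-sym/2
    print("pos",(P*1000).round(1),"yaw",cur.round(2),"tilt",R[:,2].round(4),"-> d",d.round(4),"spin",round(-sp/180,4),"j7",s["joint_positions"][6])
E
python3 - <<'E'
from h import *
for n in("top","scene"):
    d=ctrl.get_image(n)
    for k,u,v,A,c,p in blobs(d["img"]):
        if k=="yellow" and 150<u<510 and 140<v<270:
            z=.055 if A<190 and 150<v and (abs(u-291)<9 or abs(u-354)<9) else .008
            w=world(d,c.reshape(-1,2),z)[:,:2]*1000
            th=np.radians(np.arange(0,60,1.));h=sum((w@np.array([np.cos(th+a),np.sin(th+a)])).max(0) for a in np.radians(np.arange(0,360,60)))
            print(n,round(u),z,"flat normal",th.argmin() if 0 else np.degrees(th[h.argmin()]),h.min(),h.max())
go(478.5,214.5,110,-41)
go(478.5,214.5,110,50)
E
```

```text
top 469 0.008 flat normal 42.0 163.31184296176662 183.7675964789221
top 291 0.055 flat normal 42.0 110.90672929182523 120.95425949281957
scene 354 0.055 flat normal 43.0 109.83701307856671 115.93950452612984
scene 198 0.008 flat normal 41.0 154.86284599040033 167.18342079876516
pos [282.6 585.2 236.2] yaw 64.23 tilt [-2.e-04 -5.e-04 -1.e+00] -> d [-0.8286  1.1254  0.4212] spin -0.4154 j7 -0.05691307668256137
pos [282.6 585.2 236.2] yaw 64.23 tilt [-2.e-04 -5.e-04 -1.e+00] -> d [-0.8286  1.1254  0.4212] spin 0.079 j7 -0.05691307668256137
```

>>> drive_tool([
  [[-0.4,0.55,0.2,0.3,0],[-0.4,0.55,0.2,0.3,0],[-0.4,0.55,0.2,0.3,0],[-0.4,0.55,0.2,0.3,0],[-0.4,0.55,0.2,0.3,0],[-0.4,0.55,0.2,0.3,0],[-0.4,0.55,0.2,0.3,0]],
], grip_force=40)

```text
time: 1.18
position: [0.3787, 0.4061, 0.1767]
tool_rot: [-3.128, -0.286, -0.0]
ft_force: [-0.1, 0.3, -0.3]
grip_width: 1.002
```

```bash
python3 -c "
from h import *
go(478.5,214.5,110,-41)"
```

```text
pos [378.7 406.1 176.7] yaw 10.46 tilt [ 1.e-04  3.e-04 -1.e+00] -> d [0.2111 0.6885 0.2222] spin 0.2859 j7 -0.6692764877495084
```

>>> drive_tool([
  [[0.211,0.689,0.222,0.286,0],[0.211,0.689,0.222,0.286,0],[0.211,0.689,0.222,0.286,0],[0.211,0.689,0.222,0.286,0],[0.211,0.689,0.222,0.286,0],[0.211,0.689,0.222,0.286,0],[0.211,0.689,0.222,0.286,0],[0.211,0.689,0.222,0.286,0]],
])

```text
time: 2.17
position: [0.4779, 0.2143, 0.1102]
tool_rot: [-2.942, 1.101, -0.0]
ft_force: [-0.6, -0.5, -0.6]
grip_width: 0.998
```

```bash
python3 -c "
from h import *
go(478.5,214.5,30,-41)
for n in('top','scene'): cv2.imwrite('pics/a_%s.png'%n,ctrl.get_image(n)['img'][100:300,150:500])
a=cv2.imread('pics/a_top.png');b=cv2.imread('pics/a_scene.png');cv2.imwrite('pics/a.png',cv2.resize(np.vstack([a,b]),(525,600)))
"
```

```text
pos [477.9 214.3 110.2] yaw -41.05 tilt [ 4.e-04  4.e-04 -1.e+00] -> d [ 0.001  -0.0018  0.2673] spin -0.0003 j7 -1.136508663631458
```

View pics/a.png

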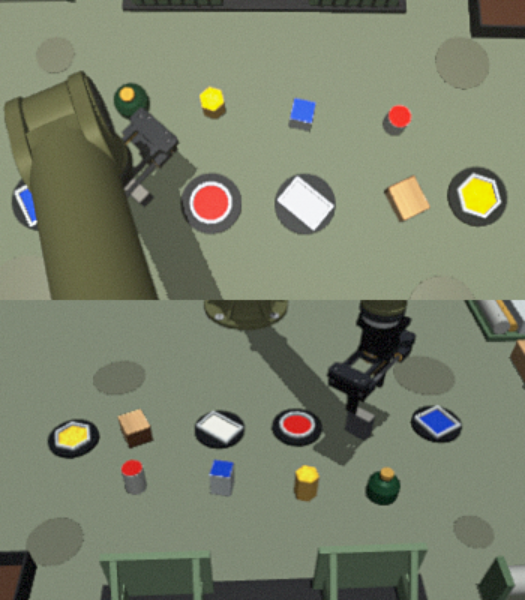

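The open jaws straddle the white blank (about (140,190) in the top crop), opening along its thin direction. I'll descend now.

>>> drive_tool([
  [[0.001,-0.001,0.09,0,0],[0.001,-0.001,0.18,0,0],[0.001,-0.001,0.24,0,0],[0.001,-0.001,0.267,0,0],[0.001,-0.001,0.267,0,0],[0.001,-0.001,0.267,0,0],[0.001,-0.001,0.267,0,255],[0.001,-0.001,0.267,0,255],[0.001,-0.001,0.267,0,255],[0.001,-0.001,0.267,0,255],[0.001,-0.001,0.267,0,255],[0.001,-0.001,0.267,0,255]],
])

```text
time: 3.78
position: [0.4785, 0.2134, 0.0299]
tool_rot: [-2.94, 1.107, -0.0]
ft_force: [-0.1, -0.1, 0.0]
grip_width: 0.403
```

>>> drive_tool([
  [[0,0,0,0,255],[0,0,0,0,255],[0,0,0,0,255],[0,0,0,0,255],[0,0,0,0,255]],
])

```text
time: 4.4
position: [0.4784, 0.2135, 0.0299]
tool_rot: [-2.94, 1.107, 0.0]
ft_force: [-0.2, 0.5, -0.5]
grip_width: 0.274
```

Gripped: 0.274 × 87 mm ≈ 24 mm. Lifting.

>>> drive_tool([
  [[0,0,-0.03,0,255],[0,0,-0.12,0,255],[0,0,-0.22,0,255],[0,0,-0.267,0,255],[0,0,-0.267,0,255]],
])

```text
time: 5.03
position: [0.4789, 0.2136, 0.1107]
tool_rot: [-2.939, 1.106, -0.002]
ft_force: [-0.2, 0.9, -5.1]
grip_width: 0.27
```

```bash
python3 -c "
from h import *
print(ctrl.get_state()['grip_width'],ctrl.get_state()['ft_force'])
go(460.5,-69.5,110,-39.6)
"
```

```text
0.2697530275638264 [-0.20602004  0.85827944 -5.07287521]
pos [478.9 213.6 110.7] yaw -41.25 tilt [ 0.0015  0.0011 -1.    ] -> d [0.5761 0.7501 0.0011] spin -0.0092 j7 -1.1373110523045404
```

>>> drive_tool([
  [[0.1,0.13,0,-0.008,255],[0.22,0.287,0,-0.008,255],[0.34,0.443,0,-0.008,255],[0.46,0.6,0,-0.008,255],[0.54,0.703,0,-0.008,255],[0.576,0.75,0,-0.008,255],[0.576,0.75,0,-0.008,255],[0.576,0.75,0,-0.008,255],[0.576,0.75,0,-0.008,255]],
])

```text
time: 6.15
position: [0.46, -0.0683, 0.1096]
tool_rot: [2.955, -1.066, -0.001]
ft_force: [1.0, -0.8, -5.0]
grip_width: 0.277
```

```bash
python3 -c "
from h import *
go(460.5,-69.5,38.8,-39.6)
for n in('top','scene'): cv2.imwrite('pics/b_%s.png'%n,ctrl.get_image(n)['img'][100:300,150:500])
a=cv2.imread('pics/b_top.png');b=cv2.imread('pics/b_scene.png');cv2.imwrite('pics/b.png',cv2.resize(np.vstack([a,b]),(525,600)))
"
```

```text
pos [460.  -68.3 109.6] yaw -39.68 tilt [-6.e-04  1.e-04 -1.e+00] -> d [0.004  0.0019 0.236 ] spin -0.0004 j7 -0.5820398242481839
```

View pics/b.png

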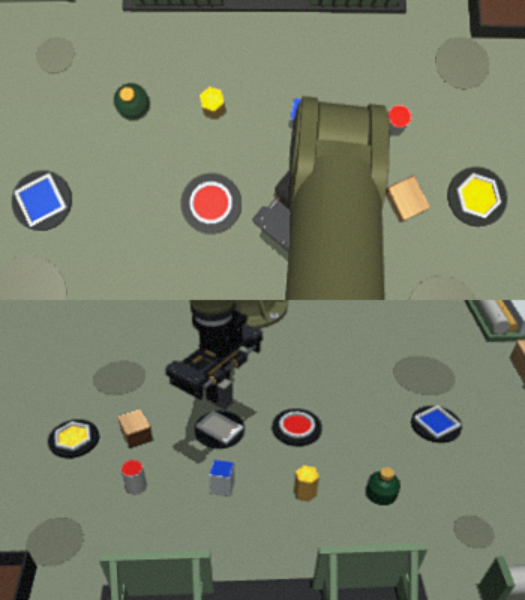

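The blank hangs over the white nest, and the other objects haven't moved. Lowering it slowly.

>>> drive_tool([
  [[0.003,0.0,0.08,0,255],[0.003,0.0,0.15,0,255],[0.003,0.0,0.2,0,255],[0.003,0.0,0.22,0,255],[0.003,0.0,0.23,0,255],[0.003,0.0,0.236,0,255],[0.003,0.0,0.238,0,255],[0.003,0.0,0.238,0,255]],
])

```text
time: 7.25
position: [0.461, -0.0702, 0.0389]
tool_rot: [-2.954, 1.069, -0.001]
ft_force: [0.4, -0.7, -3.9]
grip_width: 0.274
```

>>> drive_tool([
  [[0,0,0.003,0,255],[0,0,0.003,0,255],[0,0,0.003,0,180],[0,0,0.003,0,160],[0,0,0.003,0,140],[0,0,0.003,0,100],[0,0,0.003,0,60],[0,0,0.003,0,60],[0,0,0.003,0,60]],
])

```text
time: 8.38
position: [0.4607, -0.0702, 0.0377]
tool_rot: [-2.954, 1.07, -0.0]
ft_force: [0.0, 0.4, -0.8]
grip_width: 0.745
```

Released. I'll raise the tool and compute the move to the square blank.

>>> drive_tool([
  [[0,0,-0.06,0,40],[0,0,-0.16,0,0],[0,0,-0.25,0,0],[0,0,-0.25,0,0],[0,0,-0.25,0,0]],
])

```text
time: 9.0
position: [0.4602, -0.0701, 0.112]
tool_rot: [2.954, -1.069, -0.001]
ft_force: [-0.6, 0.4, 0.3]
grip_width: 0.993
```

```bash
python3 -c "
from h import *
go(611.5,-63.8,112,-13)
"
```

```text
pos [460.2 -70.1 112. ] yaw -39.8 tilt [-9.e-04  2.e-04 -1.e+00] -> d [ 0.374  -0.339  -0.0005] spin -0.1489 j7 -0.5812839874010596
```

>>> drive_tool([
  [[0.374,-0.339,0,-0.149,0],[0.374,-0.339,0,-0.149,0],[0.374,-0.339,0,-0.149,0],[0.374,-0.339,0,-0.149,0],[0.374,-0.339,0,-0.149,0],[0.374,-0.339,0,-0.149,0]],
])

```text
time: 9.75
position: [0.6107, -0.0642, 0.1125]
tool_rot: [-3.121, 0.358, 0.002]
ft_force: [0.1, -0.4, -0.7]
grip_width: 0.999
```

```bash
python3 -c "
from h import *
go(611.5,-63.8,30,-13)
for n in('top','scene'):
  d=ctrl.get_image(n); cv2.imwrite('pics/c_%s.png'%n,d['img'][100:300,150:500])
  for k,u,v,A,c,p in blobs(d['img'],40):
    if k=='white' and 200<u<400 and 130<v<270: print(n,u,v,A,world(d,[[u,v]],.063)*1000,cv2.minAreaRect((world(d,p,.063)[:,:2]*1000).astype(np.float32)))
a=cv2.imread('pics/c_top.png');b=cv2.imread('pics/c_scene.png');cv2.imwrite('pics/c.png',cv2.resize(np.vstack([a,b]),(525,600)))
"
```

```text
pos [610.7 -64.2 112.5] yaw -13.08 tilt [-9.e-04  6.e-04 -1.e+00] -> d [ 0.0026 -0.0019  0.2749] spin -0.0004 j7 0.0007415896491549784
top 290.12520064205455 234.60513643659712 623 [[453.67856092  87.77061446  63.        ]] ((454.1312561035156, 88.09954071044922), (65.77751922607422, 67.80587005615234), 0.39286497235298157)
```

View pics/c.png

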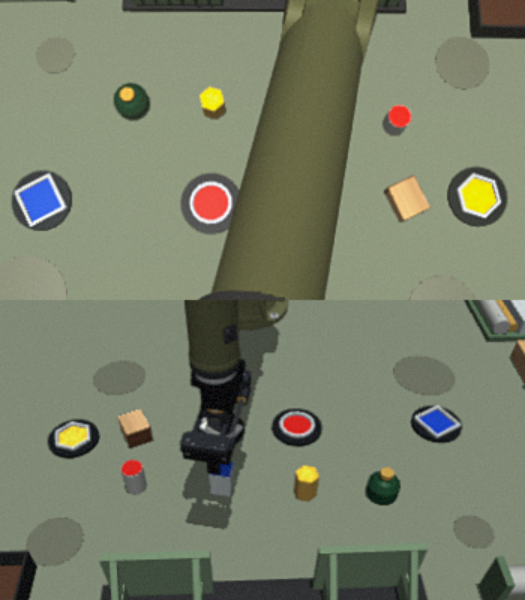

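The gripper is above the blue blank (scene crop (222,475)), and the arm hides the flat blank, so I'll check that one later. Descend.

>>> drive_tool([
  [[0.002,-0.001,0.09,0,0],[0.002,-0.001,0.18,0,0],[0.002,-0.001,0.245,0,0],[0.002,-0.001,0.274,0,0],[0.002,-0.001,0.274,0,0],[0.002,-0.001,0.274,0,255],[0.002,-0.001,0.274,0,255],[0.002,-0.001,0.274,0,255],[0.002,-0.001,0.274,0,255],[0.002,-0.001,0.274,0,255],[0.002,-0.001,0.274,0,255],[0.002,-0.001,0.274,0,255],[0.002,-0.001,0.274,0,255],[0.002,-0.001,0.274,0,255]],
])

```text
time: 11.6
position: [0.6126, -0.0638, 0.0305]
tool_rot: [-3.121, 0.355, 0.0]
ft_force: [-1.2, 0.4, -0.5]
grip_width: 0.429
```

>>> drive_tool([
  [[0,0,0,0,255],[0,0,-0.03,0,255],[0,0,-0.12,0,255],[0,0,-0.22,0,255],[0,0,-0.27,0,255],[0,0,-0.27,0,255]],
])

```text
time: 12.35
position: [0.6134, -0.0639, 0.1125]
tool_rot: [-3.121, 0.355, -0.004]
ft_force: [-0.6, -0.4, -1.9]
grip_width: 0.434
```

```bash
python3 -c "
from h import *
print(ctrl.get_state()['grip_width'],ctrl.get_state()['ft_force'])
go(463,384,111,29.5)
go(540,155,111,8)
"
```

```text
0.4338166396241005 [-0.58378068 -0.42485392 -1.87806335]
pos [613.4 -63.9 112.5] yaw -12.99 tilt [ 2.3e-03  2.0e-04 -1.0e+00] -> d [-0.8241 -1.3421  0.0041] spin -0.236 j7 0.00265401587733303
pos [613.4 -63.9 112.5] yaw -12.99 tilt [ 2.3e-03  2.0e-04 -1.0e+00] -> d [-0.4024 -0.656   0.0045] spin -0.1166 j7 0.00265401587733303
```

>>> drive_tool([
  [[-0.06,-0.1,0,-0.02,255],[-0.15,-0.25,0,-0.05,255],[-0.25,-0.41,0,-0.08,255],[-0.34,-0.56,0,-0.1,255],[-0.4,-0.656,0,-0.117,255],[-0.4,-0.656,0,-0.117,255]],
])

```text
time: 13.1
position: [0.5376, 0.1589, 0.1098]
tool_rot: [-3.132, -0.232, 0.005]
ft_force: [0.2, -0.2, -2.5]
grip_width: 0.431
```

```bash
python3 -c "
from h import *
go(463,384,111,29.5)
"
```

```text
pos [537.6 158.9 109.8] yaw 8.46 tilt [-3.e-03  7.e-04 -1.e+00] -> d [-0.1356 -0.7788 -0.0026] spin -0.1169 j7 -0.0964556562518591
```

>>> drive_tool([
  [[-0.02,-0.1,0,-0.02,255],[-0.05,-0.28,0,-0.05,255],[-0.08,-0.46,0,-0.08,255],[-0.11,-0.62,0,-0.1,255],[-0.13,-0.73,0,-0.115,255],[-0.137,-0.779,0,-0.118,255],[-0.137,-0.779,0,-0.118,255],[-0.137,-0.779,0,-0.118,255]],
])

```text
time: 14.1
position: [0.468, 0.378, 0.1114]
tool_rot: [3.039, 0.789, 0.0]
ft_force: [-0.1, -0.2, -1.9]
grip_width: 0.431
```

```bash
python3 -c "
from h import *
go(463,384,39.3,29.5)
for n in('top','scene'):
  d=ctrl.get_image(n); cv2.imwrite('pics/d_%s.png'%n,d['img'][100:300,150:500])
  for k,u,v,A,c,p in blobs(d['img'],40):
    if k=='white' and 200<u<400 and 130<v<270: print(n,u,v,A,world(d,[[u,v]],.063)*1000,cv2.minAreaRect((world(d,p,.063)[:,:2]*1000).astype(np.float32)))
a=cv2.imread('pics/d_top.png');b=cv2.imread('pics/d_scene.png');cv2.imwrite('pics/d.png',cv2.resize(np.vstack([a,b]),(525,600)))
"
```

```text
pos [468.  378.  111.4] yaw 29.1 tilt [ 6.0e-04 -1.5e-03 -1.0e+00] -> d [-0.0047 -0.0259  0.2402] spin -0.0022 j7 -0.15524630940087458
top 290.1335453100159 234.5739268680445 629 [[453.75469494  87.75185927  63.        ]] ((454.1312561035156, 88.09954071044922), (65.77751922607422, 67.80587005615234), 0.39286497235298157)
top 353.25652173913045 234.97101449275362 690 [[453.60249265 -64.91480368  63.        ]] ((454.00146484375, -64.82867431640625), (77.23072814941406, 52.60606002807617), 50.093902587890625)
scene 296.18333333333334 186.625 120 [[524.36126782 -67.64399473  63.        ]] ((512.0188598632812, -68.45501708984375), (72.99989318847656, 49.477142333984375), 50.19467544555664)
scene 295.30434782608694 171.6413043478261 92 [[461.84290759 -70.16262201  63.        ]] ((461.5989990234375, -69.81962585449219), (49.613895416259766, 23.718263626098633), 49.02128982543945)
```

View pics/d.png

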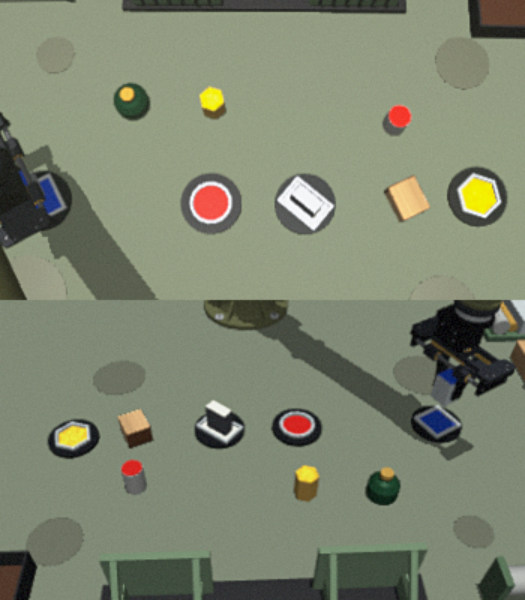

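The flat blank stands centred in the white nest: the scene view puts its top at (462,-70), against a nest centre of about (460,-69). The square blank is about 8 mm short of its nest centre, so I'll correct that and lower it.

>>> drive_tool([
  [[-0.005,-0.026,0.0,-0.002,255],[-0.005,-0.026,0.08,-0.002,255],[-0.005,-0.026,0.15,-0.002,255],[-0.005,-0.026,0.2,-0.002,255],[-0.005,-0.026,0.22,-0.002,255],[-0.005,-0.026,0.23,-0.002,255],[-0.005,-0.026,0.235,-0.002,255],[-0.005,-0.026,0.235,-0.002,255],[-0.005,-0.026,0.235,-0.002,255]],
])

```text
time: 15.32
position: [0.4616, 0.3868, 0.0414]
tool_rot: [-3.036, -0.804, -0.001]
ft_force: [-0.7, -0.5, -2.1]
grip_width: 0.435
```

```bash
python3 -c "
from h import *
go(463,384,38.6,29.5);print(ctrl.get_state()['ft_force'])
"
```

```text
pos [461.6 386.8  41.4] yaw 29.67 tilt [ 6.e-04  6.e-04 -1.e+00] -> d [-0.0007  0.0105  0.0095] spin 0.001 j7 -0.14742624355895576
[-0.68060161 -0.5448242  -2.08333973]
```

>>> drive_tool([
  [[0,0.009,0.003,0,255],[0,0.009,0.006,0,255],[0,0.009,0.009,0,255],[0,0.009,0.009,0,255]],
])

```text
time: 15.82
position: [0.4628, 0.3842, 0.0385]
tool_rot: [3.037, 0.804, 0.0]
ft_force: [-0.2, -1.0, 0.2]
grip_width: 0.43
```

Touchdown: the vertical force fell from −2.1 to about 0. Opening.

>>> drive_tool([
  [[0,0,0,0,160],[0,0,0,0,135],[0,0,0,0,110],[0,0,0,0,60],[0,0,0,0,20],[0,0,0,0,0],[0,0,0,0,0],[0,0,-0.04,0,0],[0,0,-0.14,0,0],[0,0,-0.24,0,0],[0,0,-0.24,0,0]],
])

```text
time: 17.2
position: [0.4646, 0.3857, 0.1141]
tool_rot: [-3.034, -0.803, -0.009]
ft_force: [0.5, 1.1, -0.5]
grip_width: 0.999
```

```bash
python3 -c "
from h import *
go(631,89,111,42.5-60)
go(631,89,111,42.5)
"
```

```text
pos [464.6 385.7 114.1] yaw 29.66 tilt [ 0.0048  0.0047 -1.    ] -> d [-0.0076  1.1341  0.0084] spin 0.262 j7 -0.1587554984706382
pos [464.6 385.7 114.1] yaw 29.66 tilt [ 0.0048  0.0047 -1.    ] -> d [-0.0076  1.1341  0.0084] spin -0.0713 j7 -0.1587554984706382
```

>>> drive_tool([
  [[0,0.15,0,0.04,0],[0,0.35,0,0.09,0],[0,0.55,0,0.14,0],[0,0.75,0,0.19,0],[0,0.9,0,0.23,0],[0,1.0,0,0.262,0],[0,1.0,0,0.262,0],[0,1.0,0,0.262,0]],
])

```text
time: 18.2
position: [0.6105, 0.1247, 0.1098]
tool_rot: [-3.105, 0.475, 0.002]
ft_force: [-0.1, -0.3, -0.0]
grip_width: 1.003
```

```bash
python3 -c "
from h import *
go(631,89,111,42.5-60)
"
```

```text
pos [610.5 124.7 109.8] yaw -17.39 tilt [-1.2e-03  6.0e-04 -1.0e+00] -> d [ 0.1008  0.093  -0.0042] spin 0.0006 j7 -0.39890135396118065
```

>>> drive_tool([
  [[0.1,0.093,0,0,0],[0.1,0.093,0,0,0],[0.1,0.093,0,0,0],[0.1,0.093,0,0,0]],
])

```text
time: 18.7
position: [0.6308, 0.0902, 0.1101]
tool_rot: [-3.105, 0.473, 0.001]
ft_force: [0.2, 0.8, -0.1]
grip_width: 0.997
```

```bash
python3 -c "
from h import *
go(631,89,30,42.5-60)
for n in('top','scene'):
  d=ctrl.get_image(n); cv2.imwrite('pics/e_%s.png'%n,d['img'][100:300,150:500])
  for k,u,v,A,c,p in blobs(d['img'],40):
    if k=='blue' and 130<v<270: print(n,u,v,A,world(d,[[u,v]],.063)*1000,cv2.minAreaRect((world(d,p,.063)[:,:2]*1000).astype(np.float32)))
a=cv2.imread('pics/e_top.png');b=cv2.imread('pics/e_scene.png');cv2.imwrite('pics/e.png',cv2.resize(np.vstack([a,b]),(525,600)))
"
```

```text
pos [630.8  90.2 110.1] yaw -17.32 tilt [-7.0e-04  1.1e-03 -1.0e+00] -> d [0.0022 0.0038 0.2669] spin 0.001 j7 -0.3263967605086067
top 169.59798994974875 229.83417085427135 199 [[462.81773681 384.00932864  63.        ]] ((462.8129577636719, 384.40594482421875), (35.68365478515625, 34.73675537109375), 30.19481086730957)
top 180.91935483870967 233.96774193548387 124 [[452.93286868 354.98157945  63.        ]] ((455.3644104003906, 367.390625), (50.87389373779297, 51.88832092285156), 29.943347930908203)
top 597.9342105263158 169.78947368421052 76 [[ 624.85004748 -712.32655435   63.        ]] ((629.8504638671875, -714.2064208984375), (43.913719177246094, 20.289865493774414), 1.6865191459655762)
scene 445.48275862068965 168.2183908045977 87 [[465.2187575  381.60035401  63.        ]] ((464.4652404785156, 381.3974914550781), (33.52619171142578, 35.02398681640625), 29.194202423095703)
```

View pics/e.png

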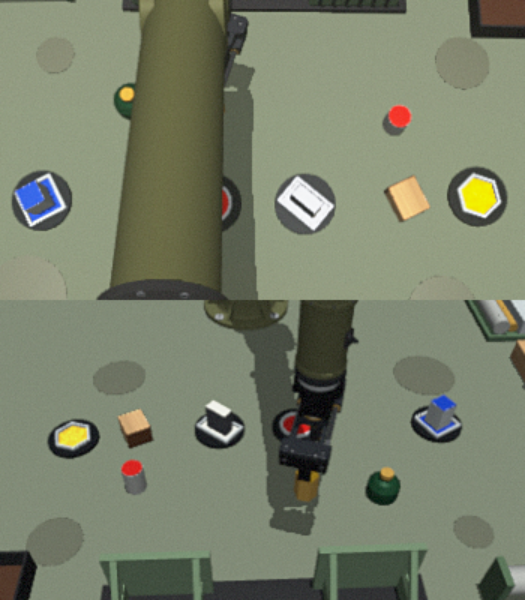

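The square blank is seated at (463,384), upright in the blue nest. The jaws are over the hex blank, so I'll descend.

>>> drive_tool([
  [[0.001,0.003,0.09,0,0],[0.001,0.003,0.18,0,0],[0.001,0.003,0.24,0,0],[0.001,0.003,0.267,0,0],[0.001,0.003,0.267,0,0],[0.001,0.003,0.267,0,255],[0.001,0.003,0.267,0,255],[0.001,0.003,0.267,0,255],[0.001,0.003,0.267,0,255],[0.001,0.003,0.267,0,255],[0.001,0.003,0.267,0,255],[0.001,0.003,0.267,0,255],[0.001,0.003,0.267,0,255],[0.001,0.003,0.267,0,255],[0.001,0.003,0.267,0,255]],
])

```text
time: 20.68
position: [0.631, 0.0872, 0.0302]
tool_rot: [-3.105, 0.477, 0.002]
ft_force: [-4.5, 0.5, 3.9]
grip_width: 0.435
```

>>> drive_tool([
  [[0,0,-0.03,0,255],[0,0,-0.12,0,255],[0,0,-0.22,0,255],[0,0,-0.267,0,255],[0,0,-0.267,0,255],[0,0,-0.267,0,255]],
])

```text
time: 21.42
position: [0.6304, 0.0869, 0.1086]
tool_rot: [3.104, -0.477, -0.004]
ft_force: [-0.2, 1.3, -7.0]
grip_width: 0.436
```

```bash
python3 -c "
from h import *
go(473.5,-369,110,42.5-60)
go(552,-140,110,42.5-60)
"
```

```text
pos [630.4  86.9 108.6] yaw -17.48 tilt [-2.5e-03 -6.0e-04 -1.0e+00] -> d [-0.0421  1.6067 -0.0024] spin 0.0001 j7 -0.32422029245243716
pos [630.4  86.9 108.6] yaw -17.48 tilt [-2.5e-03 -6.0e-04 -1.0e+00] -> d [-0.0219  0.8    -0.0035] spin 0.0001 j7 -0.32422029245243716
```

>>> drive_tool([
  [[-0.003,0.1,0,0,255],[-0.008,0.25,0,0,255],[-0.012,0.42,0,0,255],[-0.016,0.58,0,0,255],[-0.02,0.72,0,0,255],[-0.022,0.8,0,0,255],[-0.022,0.8,0,0,255],[-0.022,0.8,0,0,255]],
])

```text
time: 22.42
position: [0.5529, -0.1387, 0.1094]
tool_rot: [-3.104, 0.476, 0.002]
ft_force: [-0.2, 0.7, -7.2]
grip_width: 0.432
```

```bash
python3 -c "
from h import *
go(473.5,-369,110,42-60)
"
```

```text
pos [ 552.9 -138.7  109.4] yaw -17.45 tilt [-0.001   0.0011 -1.    ] -> d [-0.0222  0.8118 -0.0025] spin 0.0031 j7 0.04558829584914292
```

>>> drive_tool([
  [[-0.003,0.1,0,0,255],[-0.008,0.25,0,0,255],[-0.012,0.42,0,0,255],[-0.016,0.58,0,0,255],[-0.02,0.72,0,0,255],[-0.022,0.81,0,0.003,255],[-0.022,0.81,0,0.003,255],[-0.022,0.81,0,0.003,255],[-0.022,0.81,0,0.003,255]],
])

```text
time: 23.55
position: [0.475, -0.3676, 0.1099]
tool_rot: [-3.102, 0.487, 0.0]
ft_force: [0.3, 0.1, -7.3]
grip_width: 0.431
```

```bash
python3 -c "
from h import *
go(473.5,-369,39,42-60)
for n in('top','scene'):
  d=ctrl.get_image(n); cv2.imwrite('pics/f_%s.png'%n,d['img'][100:300,150:500])
a=cv2.imread('pics/f_top.png');b=cv2.imread('pics/f_scene.png');cv2.imwrite('pics/f.png',cv2.resize(np.vstack([a,b]),(525,600)))
"
```

```text
pos [ 475.  -367.6  109.9] yaw -17.84 tilt [ 1.0e-04  1.3e-03 -1.0e+00] -> d [-0.0032  0.0063  0.2362] spin 0.0009 j7 0.5140679577344477
```

View pics/f.png

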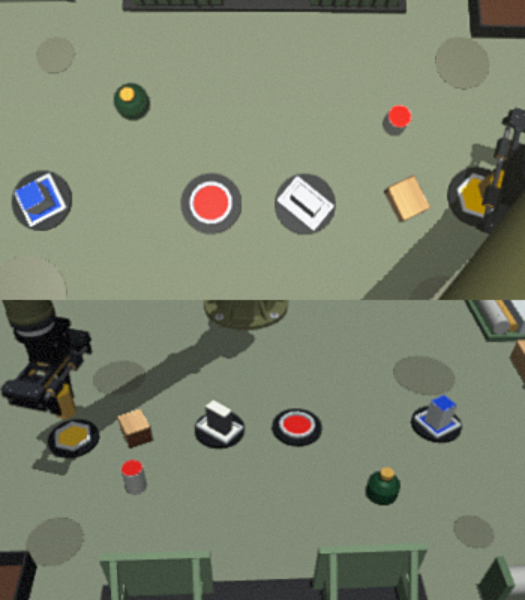

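The brass blank hangs above the yellow nest, with the offcut well clear. Lowering.

>>> drive_tool([
  [[-0.003,0.004,0.08,0,255],[-0.003,0.004,0.15,0,255],[-0.003,0.004,0.2,0,255],[-0.003,0.004,0.22,0,255],[-0.003,0.004,0.23,0,255],[-0.003,0.004,0.234,0,255],[-0.003,0.004,0.236,0,255],[-0.003,0.004,0.236,0,255]],
])

```text
time: 24.65
position: [0.4727, -0.3707, 0.0398]
tool_rot: [3.103, -0.492, 0.001]
ft_force: [-0.1, 0.0, -7.9]
grip_width: 0.43
```

>>> drive_tool([
  [[0,0,0.002,0,255],[0,0,0.004,0,255],[0,0,0.005,0,255],[0,0,0.005,0,255]],
])

```text
time: 25.15
position: [0.4725, -0.3705, 0.0382]
tool_rot: [-3.103, 0.492, -0.0]
ft_force: [-1.0, -0.4, -4.9]
grip_width: 0.433
```

Partial unloading, so the blank is touching. Opening and rising.

>>> drive_tool([
  [[0,0,0.001,0,160],[0,0,0.001,0,135],[0,0,0.001,0,110],[0,0,0.001,0,60],[0,0,0.001,0,20],[0,0,0.001,0,0],[0,0,0.001,0,0],[0,0,-0.04,0,0],[0,0,-0.14,0,0],[0,0,-0.24,0,0],[0,0,-0.24,0,0]],
])

```text
time: 26.52
position: [0.4741, -0.3721, 0.1133]
tool_rot: [3.101, -0.492, 0.009]
ft_force: [1.3, -0.0, -0.2]
grip_width: 0.998
```

```bash
python3 -c "
from h import *
go(603,-227,111)
"
```

```text
pos [ 474.1 -372.1  113.3] yaw -18.04 tilt [ 0.0053 -0.0028 -1.    ] -> d [ 0.2588 -0.5928  0.0087] spin 0.0 j7 0.5171542313132079
```

>>> drive_tool([
  [[0.04,-0.1,0,0,0],[0.11,-0.25,0,0,0],[0.18,-0.41,0,0,0],[0.23,-0.53,0,0,0],[0.259,-0.593,0,0,0],[0.259,-0.593,0,0,0],[0.259,-0.593,0,0,0],[0.259,-0.593,0,0,0]],
])

```text
time: 27.52
position: [0.6001, -0.2277, 0.1101]
tool_rot: [3.101, -0.497, -0.0]
ft_force: [0.2, 0.4, -0.2]
grip_width: 0.996
```

```bash
python3 -c "
from h import *
go(603,-227,30)
for n in('top','scene'):
  d=ctrl.get_image(n); cv2.imwrite('pics/g_%s.png'%n,d['img'][100:300,150:500])
  for k,u,v,A,c,p in blobs(d['img'],40):
    if k=='yellow' and 130<v<270: print(n,u,v,A,world(d,[[u,v]],.063)*1000)
a=cv2.imread('pics/g_top.png');b=cv2.imread('pics/g_scene.png');cv2.imwrite('pics/g.png',cv2.resize(np.vstack([a,b]),(525,600)))
"
```

```text
pos [ 600.1 -227.7  110.1] yaw -18.23 tilt [-3.e-04 -6.e-04 -1.e+00] -> d [ 0.0085 -0.0054  0.2671] spin 0.0 j7 0.21553494914858845
top 470.26851851851853 229.65046296296296 432 [[ 467.28524588 -353.34022765   63.        ]]
scene 193.98823529411766 177.7764705882353 85 [[ 474.72305737 -369.08688398   63.        ]]
```

View pics/g.png

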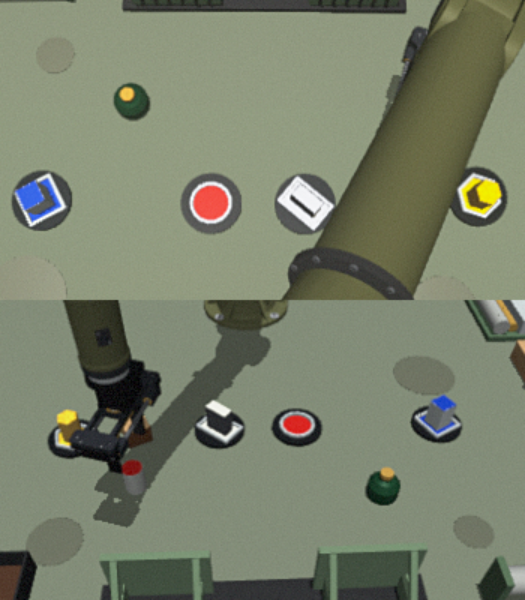

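The hex blank stands in the yellow nest; the scene view puts its top at (475,-369). Now I'll descend on the round blank.

>>> drive_tool([
  [[0.008,-0.005,0.03,0,0],[0.008,-0.005,0.12,0,0],[0.008,-0.005,0.2,0,0],[0.008,-0.005,0.25,0,0],[0.008,-0.005,0.267,0,0],[0.008,-0.005,0.267,0,0],[0.008,-0.005,0.267,0,255],[0.008,-0.005,0.267,0,255],[0.008,-0.005,0.267,0,255],[0.008,-0.005,0.267,0,255],[0.008,-0.005,0.267,0,255],[0.008,-0.005,0.267,0,255],[0.008,-0.005,0.267,0,255],[0.008,-0.005,0.267,0,255],[0.008,-0.005,0.267,0,255],[0.008,-0.005,0.267,0,255]],
])

```text
time: 29.62
position: [0.6043, -0.2248, 0.0299]
tool_rot: [-3.103, 0.492, -0.0]
ft_force: [0.4, -1.0, 0.1]
grip_width: 0.448
```

>>> drive_tool([
  [[0,0,-0.03,0,255],[0,0,-0.12,0,255],[0,0,-0.22,0,255],[0,0,-0.267,0,255],[0,0,-0.267,0,255],[0,0,-0.267,0,255]],
])

```text
time: 30.38
position: [0.6032, -0.2242, 0.1085]
tool_rot: [-3.102, 0.492, 0.004]
ft_force: [-0.3, 0.9, -5.4]
grip_width: 0.451
```

```bash
python3 -c "
from h import *
go(460.5,90.5,110)
"
```

```text
pos [ 603.2 -224.2  108.5] yaw -18.03 tilt [-2.4e-03  9.0e-04 -1.0e+00] -> d [-0.7769 -0.8503 -0.003 ] spin 0.0 j7 0.21425961909464902
```

>>> drive_tool([
  [[-0.06,-0.06,0,0,255],[-0.15,-0.16,0,0,255],[-0.26,-0.28,0,0,255],[-0.37,-0.4,0,0,255],[-0.48,-0.52,0,0,255],[-0.59,-0.645,0,0,255],[-0.69,-0.755,0,0,255],[-0.75,-0.82,0,0,255],[-0.777,-0.85,0,0,255],[-0.777,-0.85,0,0,255],[-0.777,-0.85,0,0,255],[-0.777,-0.85,0,0,255]],
])

```text
time: 31.88
position: [0.4619, 0.0885, 0.1099]
tool_rot: [3.102, -0.496, 0.0]
ft_force: [0.1, 0.5, -4.4]
grip_width: 0.454
```

```bash
python3 -c "
from h import *
go(460.5,90.5,39)
for n in('top','scene'):
  d=ctrl.get_image(n); cv2.imwrite('pics/i_%s.png'%n,d['img'][100:300,150:500])
a=cv2.imread('pics/i_top.png');b=cv2.imread('pics/i_scene.png');cv2.imwrite('pics/i.png',cv2.resize(np.vstack([a,b]),(525,600)))
"
```

```text
pos [461.9  88.5 109.9] yaw -18.16 tilt [ 2.e-04 -5.e-04 -1.e+00] -> d [-0.0066 -0.0048  0.2364] spin 0.0 j7 -0.5408597400282212
```

View pics/i.png

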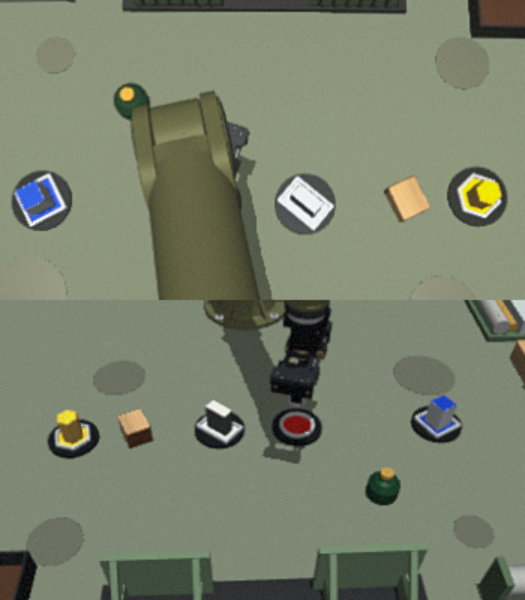

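The red nest is clear. The gripper hides the held blank, but the width (0.454) and load (−4.4 N) say it's held. I'll zoom in to confirm.

```bash
python3 -c "
import cv2
b=cv2.imread('pics/i_scene.png');cv2.imwrite('pics/iz.png',cv2.resize(b[0:120,150:250],None,fx=5,fy=5,interpolation=cv2.INTER_CUBIC))"
```

```text
(no output)
```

View pics/iz.png

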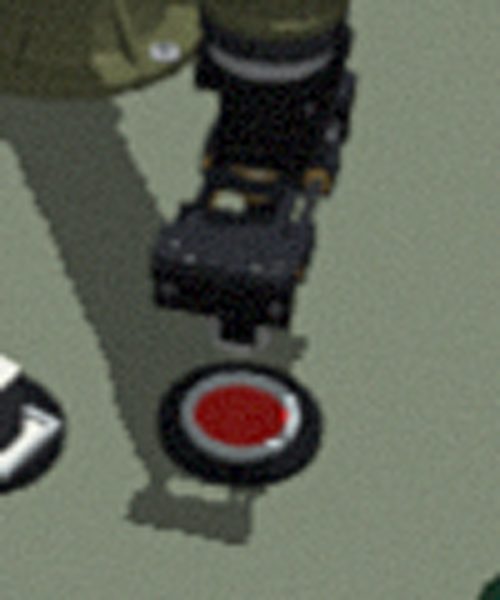

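The grey blank shows around the front finger at (240,335) in the zoom. Lowering.

>>> drive_tool([
  [[-0.005,-0.005,0.08,0,255],[-0.005,-0.005,0.15,0,255],[-0.005,-0.005,0.2,0,255],[-0.005,-0.005,0.22,0,255],[-0.005,-0.005,0.23,0,255],[-0.005,-0.005,0.234,0,255],[-0.005,-0.005,0.236,0,255],[-0.005,-0.005,0.236,0,255]],
])

```text
time: 32.98
position: [0.4607, 0.0919, 0.0395]
tool_rot: [-3.102, 0.492, -0.001]
ft_force: [-0.1, 0.6, -4.9]
grip_width: 0.452
```

>>> drive_tool([
  [[0,0,0.002,0,255],[0,0,0.004,0,255],[0,0,0.005,0,255],[0,0,0.005,0,255]],
])

```text
time: 33.48
position: [0.4605, 0.0918, 0.0378]
tool_rot: [-3.103, 0.492, 0.0]
ft_force: [-0.5, -0.4, -1.7]
grip_width: 0.453
```

Touching (the load has dropped). Open and rise, then back off higher for the final look.

>>> drive_tool([
  [[0,0,0,0,160],[0,0,0,0,135],[0,0,0,0,110],[0,0,0,0,60],[0,0,0,0,20],[0,0,0,0,0],[0,0,0,0,0],[0,0,-0.04,0,0],[0,0,-0.14,0,0],[0,0,-0.25,0,0],[0,0,-0.4,0,0],[0,0,-0.5,0,0],[0,0,-0.5,0,0]],
])

```text
time: 35.1
position: [0.4623, 0.0922, 0.191]
tool_rot: [-3.099, 0.492, -0.008]
ft_force: [-0.3, -0.3, -0.2]
grip_width: 0.999
```

```bash
python3 -c "
from h import *
go(560,300,190)
"
```

```text
pos [462.3  92.2 191. ] yaw -18.04 tilt [ 0.0058  0.0029 -1.    ] -> d [ 0.095  -0.7595  0.0071] spin 0.0 j7 -0.5883057929342695
```

>>> drive_tool([
  [[0.02,-0.15,0,0,0],[0.05,-0.35,0,0,0],[0.08,-0.55,0,0,0],[0.095,-0.7,0,0,0],[0.095,-0.76,0,0,0],[0.095,-0.76,0,0,0],[0.095,-0.76,0,0,0],[0.095,-0.76,0,0,0]],
])

```text
time: 36.1
position: [0.5583, 0.2978, 0.1881]
tool_rot: [-3.102, 0.496, -0.0]
ft_force: [0.1, -0.6, -0.5]
grip_width: 0.999
```

```bash
python3 -c "
from h import *
for n in('top','scene'):
  d=ctrl.get_image(n); cv2.imwrite('pics/j_%s.png'%n,d['img'][100:300,150:500])
  for k,u,v,A,c,p in blobs(d['img'],40):
    if 130<v<270 and 150<u<510: print(n,k,round(u),round(v),A,(world(d,[[u,v]],.063)*1000).round())
a=cv2.imread('pics/j_top.png');b=cv2.imread('pics/j_scene.png');cv2.imwrite('pics/j.png',cv2.resize(np.vstack([a,b]),(525,600)))
"
```

```text
top red 290 235 334 [[452.  87.  63.]]
top yellow 470 230 432 [[ 467. -353.   63.]]
top white 290 235 636 [[454.  88.  63.]]
top white 353 235 694 [[454. -65.  63.]]
top white 466 231 141 [[ 464. -343.   63.]]
scene red 348 170 71 [[460.  88.  63.]]
scene blue 446 168 77 [[466. 383.  63.]]
scene yellow 194 178 84 [[ 475. -369.   63.]]
scene white 296 187 120 [[524. -68.  63.]]
scene white 295 172 92 [[462. -70.  63.]]
```

View pics/j.png

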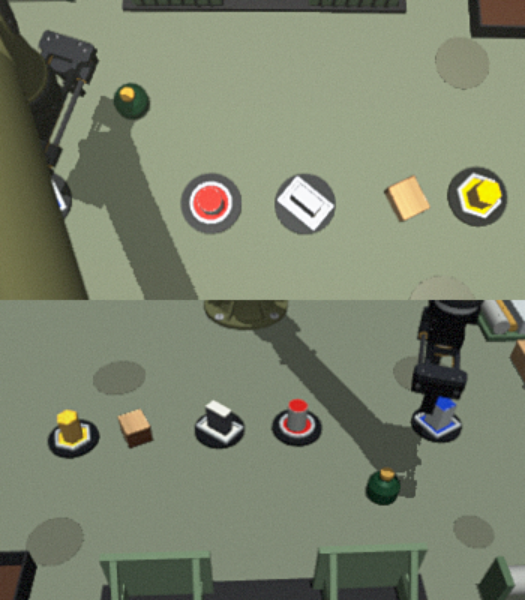

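All four stand in their own nests, and the pot and offcut are where they started. Handing in.

```bash
python3 -c "
from bench import ctrl
print(ctrl.close_job())"
```

```text
the job is handed in; nothing more can be done
None
```

All four blanks were stood upright in their matching nests, in the order flat, square, hex, round. The job was handed in at about 36 s, well under the 104 s limit; no verdict is reported.

**Placing:** Each blank was gripped, lowered slowly to the nest floor and released there. For the square, hex and round blanks the wrist load fell before the jaws opened. I didn't see that drop for the flat blank; I lowered it about 1 mm more and then released.

**Position:** In the last scene picture each blank's top is about 3 mm or less from its nest's centre:

| Blank | Top measured at, x and y (mm) | Nest centre, x and y (mm) |
|---|---|---|
| round | 460, 88 | 460.5, 90.5 |
| square | 466, 383 | 463, 384 |
| hex | 475, -369 | 473.5, -369 |
| flat | 462, -70 | 460.5, -69.5 |

**Gripper and bystanders:** At the end the gripper was open and more than 100 mm above the blanks. The oil pot and wood offcut look unmoved, but I judged that by eye and didn't measure it.

**Checks that disagreed or fell short:**
- **Top view:** for the round, hex and flat blanks the colour blobs merged with the nest paint or outline, so I didn't use those readings. The square blank read 463, 384 there earlier, but the arm hid it in the final top view.
- **Arm stopping points:** measured positions were up to about 8 mm off target right after long moves. I corrected these before lowering.

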